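# Unlock, set and relock the candle warmer's safety knob

### The arm

A 6-joint arm with a two-finger parallel gripper is mounted at the origin on a cart in front of the work surface, level with it; the furniture and walls round the work are solid. World frame = base frame: x ahead of the robot, y to its left, z up, the work surface at z = 0. Lengths are in mm, angles in rad, forces in N, time in s.
With the tool pointing down it reaches from about 350 to 975 mm from the base axis. Payload 7.1 kg.
Tool frame: the origin (TCP) lies on the front face of the gripper's body, between the roots of the fingers; the fingertips stand 80 mm ahead of it and the grasp point (between the pads) lies 61 mm ahead of it; z points along the fingers, y is the line along which they close (so a half turn about z gives the same grasp; the last joint's range is limited). The gripper opens to 88 mm and grips with 3 to 60 N. Pads are 20 mm wide; open, the fingers measure 115 mm over their backs; the gripper's body (75 mm by 178 mm) begins 61 mm behind the grasp point.
Start: joints at [1.141, 0.423, 1.63, -0, 1.089, -0.019], TCP at [249.557, 572.998, 302.675] pointing down, gripper open.
Joint ranges: [-3, 3], [-0.9, 2.11], [0.09, 2.58], [-1.31, 4.45], [0.11, 2.69], [-2.54, 2.54]. Speed limits (rad/s): [2.39, 2.39, 3.01, 3.14, 3.14, 3.14].

### API

Orientations are given as a rotation vector (axis times angle).
In Python, from workcell import readout, vision, close_job gives the robot as it stands.
- The arm moves only by the tool servo_tool, never from a script. Its argument "plan" is a list that holds one entry, the list of rows, each a list of 7 numbers: the gripper command: -1 is fully open, 1 is shut, values between are in proportion, then the shift along the world's x, y, z in units of 40 mm (1.0 is 40 mm), then the turn, a rotation vector about the world's x, y, z in units of 5 degrees (1.0 is 5 degrees). A call has 1 to 5 rows; each row shifts and turns the commanded pose from where the row before left it; what a row does not reach is not made up. A row lasts 1/12 s, in which the tool goes at most 41.7 mm and 7.16 degrees, less where a joint would pass 70% of its speed; a pose out of reach is approached as far as the arm can. A call is refused whole if a number of a shift passes 1 or a number of a turn 1, either way. A call with a gripper value outside its range is refused whole. The fingers move at their own pace and stop on an object; the grip force is fixed at half the most. Time passes only in rows, so rows that do not move let the fingers close. It gives the time, the measured TCP pose, the force, the opening and the grip force at its end, in the units of the state.
- readout.get_obs(): the state, without advancing time (a new reading comes with each control period).
- vision.get_image(name): name is "scene" or "top" or "wrist"; returns the picture (384x512x3 uint8, red, green, blue); there is no depth.
- vision.camera_params(name): a dict with "fx", "fy", "cx", "cy" (pixels), "rvec" (rotation vector, rad) and "tvec" (3), from world to camera coordinates, as OpenCV has them; the wrist camera has in their place "hand_eye" (4x4, takes a point from camera to tool coordinates, whose origin is the TCP and whose axes are the flange's). Camera axes: x right, y down, z forward; pixel columns grow to the right and rows downward; lengths in mm; the calibration is good to about 2 mm. A picture is of the moment at which its call begins: read the wrist's pose just before it. camera_params takes no time and is no camera call.
- close_job(): hands the job in; it is judged then, once.
The state is a dict: "t": time; "qpos": joint angles; "qvel": joint speeds; "joint_torque": joint torques, N m; "ee_pos": TCP position; "orientation": TCP orientation; "ft_force": force on the tool from outside, world axes, zero at the start; "moment": the same for the moment, N m; "width": finger opening in mm; "grasp_force": force on a finger pad.
Only numpy, scipy, OpenCV 4.12 (cv2) and the standard library are available. Lean on these libraries where they do the work, as an engineer would, in place of code of your own. Each camera call takes 0.05 s, during which the arm holds its last target. There are 200 camera calls.

### The job

The candle warmer's safety knob is locked at off: pull it straight up to unlock it, turn it clockwise (seen from above) to the setting marked by the stick-on bump dot, and push it fully back down so that it locks there. The dot was only stuck on by eye, so feel for the catch near it by turning under light downward pressure, and do not force the knob down or sideways where it is blocked. Leave the candle on the warming plate, the jigger and the tin where they stand, and let go of the knob.

Things in the scene. Friction and masses are not known exactly. Their poses are not given: they have to be found in the camera images.
- warmer: Candle warmer, fixed: steel box 165 x 285 x 48 mm (x, y, z). Origin: centre of its underside, on the worktop. Dark warming plate with the candle, 60 mm to +y. Black knob near the -y end, vertical axis at (-5, -88) mm in this frame, on a black collar 72 mm wide, top 58 mm above the worktop. A raised black bar 47 mm from the axis towards -x is the off mark.
- knob_grip (a point): Point on the knob's axis, inside its grip bar; moves with the knob. The knob is a disc 66 mm wide, 6 mm thick, with an upright grip bar 54 long, 14 wide, 29 mm high on it. The point is 16 mm above the disc's top, 13 mm below the bar's top (81 mm above the worktop when down). Its x axis runs along the bar, -x towards the pointer end; z up.
- pointer (a point): Pointer end of the grip bar, on the bar's top, 26 mm from the knob axis; a steel line is let into the top at this end. At turn = 0 it points to the warmer's -x (the off mark).
- dot_top (a point): Top of the black rubber bump dot, 9 mm wide, on the steel 43 mm from the knob axis. The catch is roughly there: the knob drops home with its pointer direction (seen from the knob axis) within 0.32 rad of the dot's, on either side, and has only about 0.05 rad of play there each way.
- turn (a joint): Knob angle, rad: 0 with the pointer at the off mark, growing clockwise seen from above; light friction. Starts within 0.12 of 0. While down at off it has some play (stopped 0.15 to 0.46 either side of 0). The catch is somewhere between 1.0 and 1.4.
- lift (a joint): Knob height, m: 0 fully down (locked), 0.014 at its upper stop. Stays where left (friction about 1 N). Turns freely above 0.008. Away from off and catch it cannot go below 0.005: the sprung lug meets a hard ring at 0.008 and yields 3 mm, its force growing from 5 to 12 N, then is hard. Over the catch the lug drops in and the knob goes down to 0.
- lug: Steel locking lug, a flat-ended pin 4 mm wide that reaches 8 mm below the knob's disc, 26 mm from the axis under the pointer end; hidden while the knob is down. More than 30 N on it, down or sideways, counts as forcing the lock.
- candle: Wide jar candle in glass, 76 mm wide and 90 mm high, standing loose on the warming plate; origin: centre of its underside.
- jigger: Copper-coloured double jigger 43 mm wide and 84 mm high, standing loose beyond the warmer's +y end; origin: centre of its underside.
- caddy: Round enamelled tin 60 mm wide and 98 mm high, standing loose by the warmer's -y end, about 0.11 m from the knob axis; origin: centre of its underside.
There are look-alikes about, which are no part of the job. What is shaped like the candle but blue or purple is not meant.

How it is judged (in metres and radians):
On the way, in this order (a step that is already met when the one before it is completed fails the run):
1. the knob is pulled up at least 10 mm while still at off (value of joint lift above 0.01 m and value of joint turn below 0.5 rad), for 0.1 s.
2. the knob is turned past 0.7 rad while up (value of joint lift above 0.004 m and value of joint turn above 0.7 rad), for 0.1 s.
At the end, for the whole second after the job is handed in: The knob is fully down (within 2 mm) in the catch by the dot (turn between 0.7 and 1.5 rad), with the candle upright and at rest on the warmer (value of joint lift below 0.002 m and value of joint turn between 0.7 and 1.5 rad and angle between candle's own z axis and vertical below 0.1 rad and linear speed of candle below 0.02 m/s); the robot touches nothing.
It fails at once if the locking lug is loaded with more than 30 N (knob forced down or sideways where it is blocked) (contact force between lug and anything else above 30 N).
It fails at once if the candle is shifted more than 15 mm or tilted (distance of candle from where it was at the start of the episode above 0.015 m or angle between candle's own z axis and vertical above 0.25 rad).
It fails at once if the jigger or the tin is shifted more than 20 mm (distance of any of jigger, caddy from where it was at the start of the episode above 0.02 m).
It also fails if it takes over 48 s, if anything falls off the work surface, if the arm or the gripper's body presses on something with over 40 N, if the wrist force passes 120 N, or if a joint passes its speed limit or range.

## Working session

There is one attempt and no reset: what is moved stays moved. The work goes in short steps, Python scripts to look and compute and a tool call to move; the robot and the scene stay as the last step left them, time stands still between calls to the robot, and variables do not carry over. Pictures are saved under pics/ and viewed, at most 10 in all, crops included, and the job is handed in when it is done.

Besides the shell and the picture viewer there is one more tool, called after "Call:" as name([rows], argument=value, ...), one row to a line, values as JSON. servo_tool: Moves the arm, as the interface text tells. Its arguments: {"type":"object","properties":{"plan":{"type":"array"}},"required":["plan"]}

```bash
mkdir -p pics
cat > h.py <<'E'
import numpy as np, cv2
from workcell import readout, vision, close_job
def ray(name,uv):
    p=vision.camera_params(name); 
    d=np.array([(uv[0]-p['cx'])/p['fx'],(uv[1]-p['cy'])/p['fy'],1.])
    if 'hand_eye' in p:
        o=readout.get_obs(); R=cv2.Rodrigues(np.array(o['orientation'],float))[0]; H=np.array(p['hand_eye'])
        return R@H[:3,3]+np.array(o['ee_pos']), R@H[:3,:3]@d
    R=cv2.Rodrigues(np.array(p['rvec'],float))[0]
    return -R.T@np.array(p['tvec'],float).ravel(), R.T@d
def on(name,uv,z):
    c,d=ray(name,uv); return c+d*(z-c[2])/d[2]
def proj(name,P):
    p=vision.camera_params(name)
    K=np.array([[p['fx'],0,p['cx']],[0,p['fy'],p['cy']],[0,0,1]])
    return cv2.projectPoints(np.array(P,float).reshape(-1,3),np.array(p['rvec'],float),np.array(p['tvec'],float),K,None)[0].reshape(-1,2)
def save(name,f,crop=None,s=1):
    im=vision.get_image(name)[:,:,::-1].copy()
    cv2.imwrite('pics/raw_'+f,im)
    if crop: x0,y0,x1,y1=crop; im=im[y0:y1,x0:x1]
    cv2.imwrite('pics/'+f,cv2.resize(im,None,fx=s,fy=s,interpolation=cv2.INTER_CUBIC)); return im
E
python3 - <<'E'
from h import *
for n in('scene','top','wrist'): save(n,n+'0.png')
a=[cv2.imread(f'pics/{n}0.png') for n in('scene','top','wrist')]
cv2.imwrite('pics/two.png',cv2.resize(np.hstack(a[:2]),None,fx=.78,fy=.78))
o=readout.get_obs();print(o)
for n in('scene','top'): print(n,ray(n,(256,192)))
E
```

```text
{'t': 0.15, 'qpos': array([ 1.14101864e+00,  4.23659529e-01,  1.63047014e+00, -1.78682566e-06,
        1.08862418e+00, -1.89753116e-02]), 'qvel': array([-3.41082877e-04,  4.10426263e-04, -4.17018369e-03, -5.81753875e-05,
        9.66627668e-04, -1.04220181e-03]), 'joint_torque': array([-1.09416681e-04, -5.44986033e+01, -2.73917878e+01,  6.44234405e-02,
        2.04341981e-02, -4.96528685e-05]), 'ee_pos': array([249.41778617, 572.72110724, 302.10124151]), 'orientation': array([-6.40705265e-01, -3.07530233e+00,  1.77868386e-03]), 'ft_force': array([ 2.01932325, -0.48638902, -1.5397478 ]), 'moment': array([-0.05489163, -0.01256842, -0.00539148]), 'grasp_force': 0.0, 'width': 87.86384737167963}
scene (array([ -59.88646695, -484.83451925,  772.76860992]), array([ 0.51420121,  0.56960567, -0.64129208]))
top (array([ 362.99716266,  110.20601134, 1016.44593654]), array([ 0.17496109, -0.01533431, -0.98497512]))
```

View pics/top0.png

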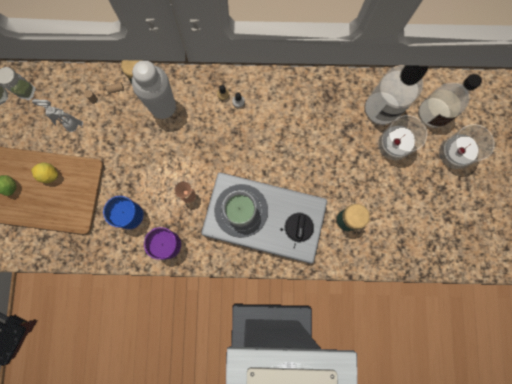

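View pics/scene0.png

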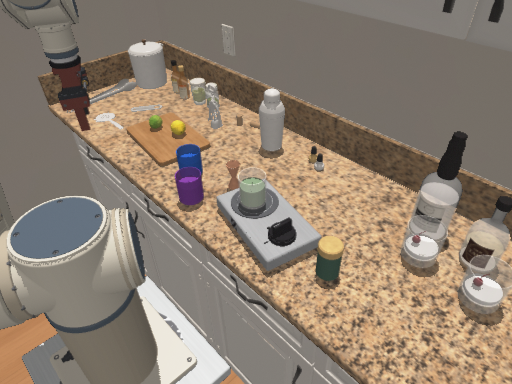

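The top view shows the warmer with corners near (220,174), (326,197), (314,262) and (204,236). The knob is near (299,227), the off bar near (295,245), and the dot near (281,229) on the candle side. The tin is at (353,218) and the jigger at (185,192). Next I'll measure on a zoomed view.

Run:
```python
from h import *
im=cv2.imread('pics/raw_top0.png')
cv2.imwrite('pics/topz.png',cv2.resize(im[165:275,195:375],None,fx=4.4,fy=4.4,interpolation=cv2.INTER_CUBIC))
g=im.max(2)
x0,y0,x1,y1=262,195,336,262
m=(g<60).astype(np.uint8)
n,l,s,c=cv2.connectedComponentsWithStats(m)
for i in range(1,n):
    if s[i,4]>=4 and x0<c[i][0]<x1 and y0<c[i][1]<y1: print(c[i],s[i], on('top',c[i],48).round(1), on('top',c[i],60).round(1))
```

```text
[298.95870736 226.86175943] [286 214  27  28 557] [450.4 -12.3  48. ] [449.3 -10.8  60. ]
```

View pics/topz.png

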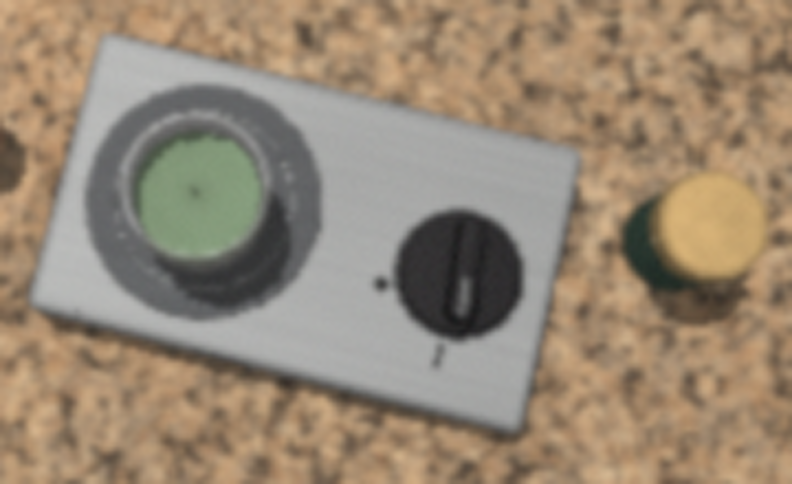

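The zoom shows the corners at (105,35), (580,152), (520,435) and (33,303). The dot is at (380,284), the off bar at (437,356), and the knob centre at about (459,274). The bar's pointer end is at the bottom.

Run:
```python
from h import *
z=lambda u,v,h:on('top',(195+(u+.5)/4.4-.5,165+(v+.5)/4.4-.5),h)
im=cv2.imread('pics/raw_top0.png').astype(int)
C=[z(105,35,48),z(580,152,48),z(520,435,48),z(33,303,48)]
for i in range(4): print(C[i].round(1),np.linalg.norm(C[i]-C[i-1]).round(1))
ctr=np.mean(C,0); 
ay=(C[0]-C[1])+(C[3]-C[2]); yaw=np.arctan2(-ay[0],ay[1]); print('yaw',yaw)
R=np.array([[np.cos(yaw),-np.sin(yaw)],[np.sin(yaw),np.cos(yaw)]])
k=ctr[:2]+R@[-5,-88]; print('knob by box',k)
kd=z(459,274,60)[:2]; print('by disc',kd)
for n,u,v in(('dot',380,284),('off',437,356)):
    d=R.T@(z(u,v,49)[:2]-kd); d2=R.T@(z(u,v,49)[:2]-k)
    for q in(d,d2): print(n,np.linalg.norm(q),'turn',np.arctan2(q[1],-q[0]))
a,b=z(471,222,94)[:2],z(459,322,94)[:2]; d=R.T@(b-a); print('bar',np.linalg.norm(b-a),'turn',np.arctan2(d[1],-d[0]),(a+b)/2)
print('cand',z(203,195,138),'caddy',z(713,225,98), 'handeye',vision.camera_params('wrist')['hand_eye'])
```

```text
[582.6 190.9  48. ] 158.3
[521.  -80.5  48. ] 278.3
[362.4 -46.   48. ] 162.3
[428.2 225.6  48. ] 279.5
yaw -0.23051725808263834
knob by box [448.60398584 -12.01441099]
by disc [449.21665339 -10.75525698]
dot 43.02866698916889 turn 1.2078869829470094
dot 44.202695110567824 turn 1.225387296680473
off 46.074203983740944 turn 0.003794932795255938
off 45.79102972337978 turn 0.03365220668390417
bar 53.877128037932586 turn -0.11313952772047292 [447.42551628  -9.66051769]
cand [479.47388776 130.10110678 138.        ] caddy [ 475.19968812 -140.83647763   98.        ] handeye [[ 1.07458900e-05 -9.56400578e-01 -2.92058102e-01  8.02923969e+01]
 [ 9.99999775e-01 -1.85816218e-04  6.45284704e-04 -9.20226680e-02]
 [-6.71419796e-04 -2.92058043e-01  9.56400360e-01 -8.11195693e+01]
 [ 0.00000000e+00  0.00000000e+00  0.00000000e+00  1.00000000e+00]]
```

Call:
servo_tool([
  [[-1,0.31,-0.91,0,0,0,0.2],[-1,0.31,-0.91,0,0,0,0.2],[-1,0.31,-0.91,0,0,0,0.2],[-1,0.31,-0.91,0,0,0,0.2],[-1,0.31,-0.91,0,0,0,0.2]],
])

```text
t: 0.57
ee_pos: [311.6, 389.3, 302.4]
orientation: [-0.504, -3.101, 0.001]
ft_force: [0.7, -0.6, 0.3]
width: 87.7
grasp_force: 0.0
```

Call:
servo_tool([
  [[-1,0.31,-0.91,0,0,0,0.2],[-1,0.31,-0.91,0,0,0,0.2],[-1,0.31,-0.91,0,0,0,0.2],[-1,0.31,-0.91,0,0,0,0.2],[-1,0.31,-0.91,0,0,0,0.2]],
])

```text
t: 0.98
ee_pos: [373.6, 207.2, 302.7]
orientation: [0.368, 3.12, 0.0]
ft_force: [1.3, 0.9, 0.1]
width: 87.6
grasp_force: 0.0
```

Call:
servo_tool([
  [[-1,0.31,-0.91,0,0,0,0.2],[-1,0.31,-0.91,0,0,0,0.2],[-1,0.31,-0.91,0,0,0,0.2],[-1,0.31,-0.91,0,0,0,0.2],[-1,0.31,-0.91,0,0,0,0.2]],
])

```text
t: 1.4
ee_pos: [435.7, 25.1, 302.8]
orientation: [0.233, 3.133, 0.0]
ft_force: [0.3, 1.2, -0.2]
width: 88.0
grasp_force: 0.0
```

Call:
servo_tool([
  [[-1,0.31,-0.91,0,0,0,0.2],[-1,0,0,0,0,0,0],[-1,0,0,0,0,0,0]],
])

```text
t: 1.65
ee_pos: [448.2, -11.1, 302.5]
orientation: [-0.213, -3.134, -0.0]
ft_force: [1.0, 0.2, 0.8]
width: 87.7
grasp_force: 0.0
```

Run:
```python
from h import *
o=readout.get_obs();print(o['ee_pos'],o['orientation'],o['qpos'],o['ft_force'])
R=cv2.Rodrigues(o['orientation'])[0];print('tool y ang',np.arctan2(R[1,1],R[0,1]),R[:,2])
save('wrist','w1.png',s=1.5)
```

```text
[448.19053063 -11.09061791 302.52370586] [-2.13386834e-01 -3.13406564e+00 -1.63426023e-04] [-5.13420899e-02  1.60853586e-01  2.00519688e+00  1.31067804e-04
  9.75811476e-01 -1.48624919e+00] [1.04919978 0.20727512 0.82665961]
tool y ang 1.43483361528386 [-2.63358664e-04  1.22221215e-04 -9.99999958e-01]
```

View pics/w1.png

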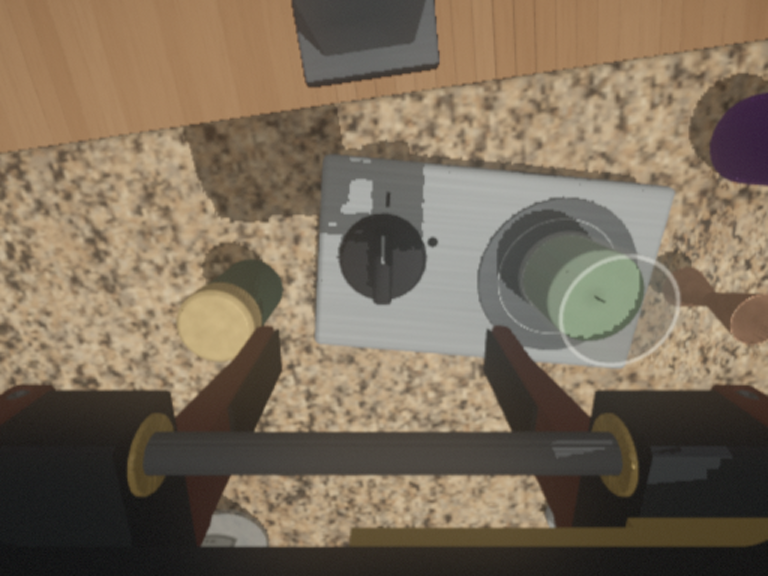

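The wrist view (1.5x scale) shows the disc centre at (383,257), the bar running from (383,228) to (382,303), the dot at (432,242) and the off bar at (388,200).

Run:
```python
from h import *
z=lambda u,v,h:on('wrist',(u/1.5,v/1.5),h)[:2]
a,b=z(381.5,303,92),z(383.5,228,94); k=z(382.5,256.5,64)
print('knob',k,'bar mid',(a+b)/2,np.linalg.norm(a-b),'bar ang',np.arctan2(*(a-b)[::-1]))
d,f=z(432,242,50),z(388,200,49)
print(np.linalg.norm(d-k),np.linalg.norm(f-k)); g=lambda v:np.arctan2(v[1],v[0])
print('dot turn',g(f-k)-g(d-k),'bar turn',g(f-k)-g(b-k), g(f-k)-g(k-f)-np.pi, 'off ang',g(k-f))
```

```text
knob [445.01283604  -9.08448664] bar mid [445.5259483   -9.23530422] 56.77105470808491 bar ang -0.15924534779013014
41.44387108983143 42.80024839904712
dot turn 1.2545158941670578 bar turn -0.08016182928946902 0.0 off ang -0.2369823563186091
```

Call:
servo_tool([
  [[-1,0,0.01,-0.8,0,0,0],[-1,0,0,-0.8,0,0,0],[-1,0,0,-0.8,0,0,0],[-1,0,0,-0.8,0,0,0],[-1,0,0,-0.4,0,0,0]],
])

```text
t: 2.12
ee_pos: [445.9, -7.2, 155.9]
orientation: [-0.203, -3.131, -0.0]
ft_force: [-0.8, -0.3, -0.6]
width: 88.0
grasp_force: 0.0
```

Call:
servo_tool([
  [[-1,0,0,-0.1,0,0,0],[-1,0,0,-0.1,0,0,0],[-1,0,0,0,0,0,0],[-1,0,0,0,0,0,0]],
])

```text
t: 2.45
ee_pos: [448.5, -8.5, 151.6]
orientation: [0.205, 3.133, 0.0]
ft_force: [1.0, -0.1, -1.3]
width: 88.3
grasp_force: 0.0
```

Run:
```python
from h import *
save('scene','s2.png',(200,170,360,290),4)
```

```text
(no output)
```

View pics/s2.png

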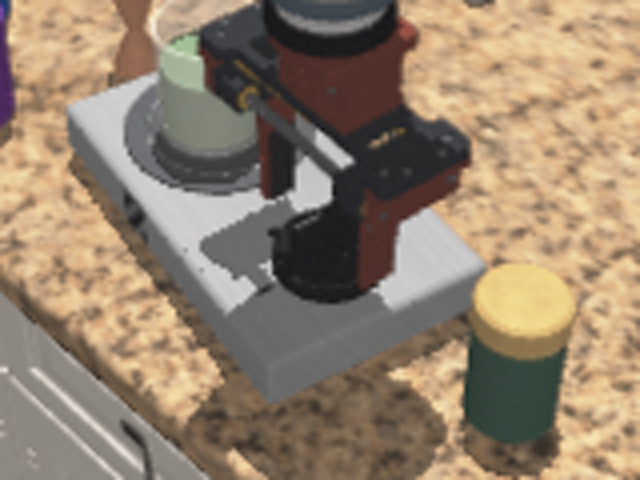

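The fingers straddle the bar just above the disc and clear of the candle and tin. I'll close on it.

Call:
servo_tool([
  [[-1,0,-0.05,-0.04,0,0,0],[0.5,0,0,0,0,0,0],[0.5,0,0,0,0,0,0],[1,0,0,0,0,0,0],[1,0,0,0,0,0,0]],
])

```text
t: 2.92
ee_pos: [448.0, -11.1, 149.3]
orientation: [0.207, 3.134, 0.0]
ft_force: [0.2, -1.0, 0.5]
width: 64.7
grasp_force: 0.0
```

Call:
servo_tool([
  [[1,0,0,0,0,0,0],[1,0,0,0,0,0,0],[1,0,0,0,0,0,0],[1,0,0,0,0,0,0],[1,0,0,0,0,0,0]],
])

```text
t: 3.33
ee_pos: [448.0, -11.0, 149.0]
orientation: [-0.206, -3.135, 0.0]
ft_force: [-1.3, 0.3, 0.3]
width: 30.9
grasp_force: 0.0
```

Call:
servo_tool([
  [[1,0,0,0,0,0,0],[1,0,0,0,0,0,0],[1,0,0,0,0,0,0],[1,0,0,0,0,0,0],[1,0,0,0,0,0,0]],
])

```text
t: 3.75
ee_pos: [447.9, -11.0, 149.1]
orientation: [-0.206, -3.135, 0.0]
ft_force: [-0.7, -0.3, 0.0]
width: 13.9
grasp_force: 30.0
```

Run:
```python
from h import *
o=readout.get_obs();print(o)
R=cv2.Rodrigues(o['orientation'])[0];print('tool y ang',np.arctan2(R[1,1],R[0,1]))
```

```text
{'t': 3.75, 'qpos': array([-5.11520725e-02,  4.36588018e-01,  2.10501189e+00, -3.47569213e-05,
        6.00056062e-01, -1.49036919e+00]), 'qvel': array([ 0.00052   , -0.000687  ,  0.00147716,  0.00206221,  0.00068432,
       -0.00062622]), 'joint_torque': array([ 2.74945116e-01, -4.24896312e+01, -1.45737711e+01,  6.21370529e-02,
        7.89317046e-02, -3.06971348e-02]), 'ee_pos': array([447.94303978, -11.02214793, 149.07049367]), 'orientation': array([-2.06485973e-01, -3.13473635e+00,  3.22801022e-05]), 'ft_force': array([-0.66720773, -0.26241017,  0.01359319]), 'moment': array([-0.11977525,  0.01394439, -0.01710866]), 'grasp_force': 29.96214509010315, 'width': 13.881338583153335}
tool y ang 1.4392458016772147
```

Call:
servo_tool([
  [[1,0,0,0.06,0,0,0],[1,0,0,0.06,0,0,0],[1,0,0,0.06,0,0,0],[1,0,0,0.06,0,0,0],[1,0,0,0.06,0,0,0]],
])

```text
t: 4.17
ee_pos: [448.0, -11.0, 161.4]
orientation: [0.206, 3.135, -0.0]
ft_force: [0.2, -1.9, -1.5]
width: 13.7
grasp_force: 30.0
```

Call:
servo_tool([
  [[1,0,0,0,0,0,0],[1,0,0,0,0,0,0],[1,0,0,0,0,0,0]],
])

```text
t: 4.42
ee_pos: [447.9, -11.0, 161.2]
orientation: [0.206, 3.135, -0.0]
ft_force: [-0.3, -1.1, 0.3]
width: 14.0
grasp_force: 30.0
```

Call:
servo_tool([
  [[1,0,0,0,0,0,-0.6],[1,0,0,0,0,0,-0.6],[1,0,0,0,0,0,-0.6],[1,0,0,0,0,0,-0.6],[1,0,0,0,0,0,-0.6]],
])

```text
t: 4.83
ee_pos: [448.0, -10.8, 161.1]
orientation: [-0.618, -3.08, -0.0]
ft_force: [-0.6, 1.2, 0.8]
width: 13.8
grasp_force: 30.0
```

Call:
servo_tool([
  [[1,0,0,0,0,0,-0.6],[1,0,0,0,0,0,-0.6],[1,0,0,0,0,0,-0.6],[1,0,0,0,0,0,-0.6],[1,0,0,0,0,0,-0.6]],
])

```text
t: 5.25
ee_pos: [448.1, -10.7, 161.1]
orientation: [1.015, 2.973, 0.001]
ft_force: [0.6, 1.5, 0.6]
width: 13.9
grasp_force: 30.0
```

Call:
servo_tool([
  [[1,0,0,0,0,0,-0.6],[1,0,0,0,0,0,-0.6],[1,0,0,0,0,0,-0.6],[1,0,0,0,0,0,-0.6],[1,0,0,0,0,0,0]],
])

```text
t: 5.67
ee_pos: [448.3, -10.6, 161.1]
orientation: [1.319, 2.851, 0.001]
ft_force: [1.6, 4.6, -1.4]
width: 13.7
grasp_force: 30.0
```

Run:
```python
from h import *
o=readout.get_obs()
R=cv2.Rodrigues(o['orientation'])[0];y=np.arctan2(R[1,1],R[0,1]);print(o['ee_pos'],o['ft_force'],o['moment'],'turn',-.231+np.pi/2-y)
save('scene','s3.png',(200,170,360,290),4)
```

```text
[448.26357018 -10.58366724 161.07343303] [ 1.56514857  4.60468946 -1.40598034] [ 0.8126558  -0.12495926 -0.06784718] turn 0.6357532767376171
```

View pics/s3.png

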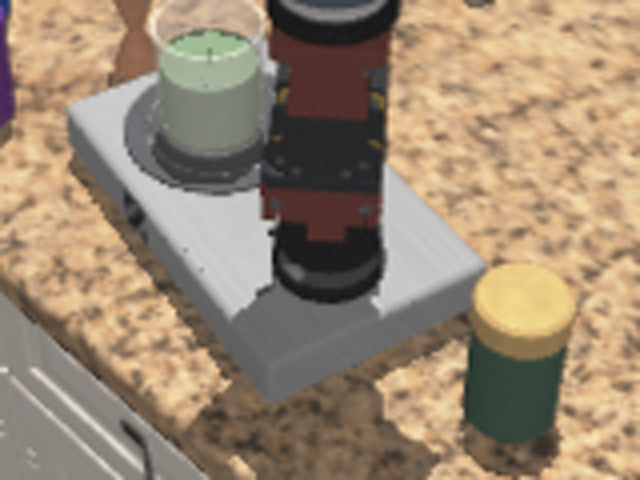

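Call:
servo_tool([
  [[1,0,0.02,0,0,0,-0.6],[1,0,0,0,0,0,-0.6],[1,0,0,0,0,0,-0.6],[1,0,0,0,0,0,-0.6],[1,0,0,0,0,0,-0.2]],
])

```text
t: 6.13
ee_pos: [448.4, -10.3, 161.1]
orientation: [1.631, 2.684, 0.0]
ft_force: [1.9, 0.2, -2.0]
width: 13.8
grasp_force: 30.0
```

Call:
servo_tool([
  [[1,0,0,-0.04,0,0,0],[1,0,0,-0.03,0,0,0],[1,0,0,-0.03,0,0,0],[1,0,0,0,0,0,0]],
])

```text
t: 6.47
ee_pos: [448.3, -10.3, 157.0]
orientation: [1.629, 2.685, 0.001]
ft_force: [1.4, -0.5, -0.2]
width: 13.8
grasp_force: 30.0
```

Call:
servo_tool([
  [[1,0,0,-0.02,0,0,0],[1,0,0,-0.02,0,0,0],[1,0,0,0,0,0,0]],
])

```text
t: 6.72
ee_pos: [448.4, -10.3, 155.8]
orientation: [1.629, 2.685, 0.001]
ft_force: [1.9, -0.4, 6.3]
width: 13.7
grasp_force: 30.0
```

Call:
servo_tool([
  [[1,0,0,0,0,0,-0.2],[1,0,0,0,0,0,-0.2],[1,0,0,0,0,0,-0.2],[1,0,0,0,0,0,0]],
])

```text
t: 7.05
ee_pos: [448.4, -10.3, 155.9]
orientation: [1.7, 2.641, 0.001]
ft_force: [1.6, -1.3, 5.4]
width: 14.0
grasp_force: 30.0
```

Call:
servo_tool([
  [[1,0,0,0,0,0,-0.2],[1,0,0,0,0,0,-0.2],[1,0,0,0,0,0,-0.2],[1,0,0,0,0,0,0]],
])

```text
t: 7.38
ee_pos: [448.5, -10.3, 155.9]
orientation: [1.769, 2.595, 0.001]
ft_force: [2.3, -1.1, 4.5]
width: 13.8
grasp_force: 30.0
```

Call:
servo_tool([
  [[1,0,0,-0.015,0,0,-0.2],[1,0,0,0,0,0,-0.2],[1,0,0,0,0,0,-0.2],[1,0,0,0,0,0,0]],
])

```text
t: 7.72
ee_pos: [448.5, -10.3, 155.4]
orientation: [1.836, 2.548, 0.001]
ft_force: [-0.3, -0.1, 6.1]
width: 13.9
grasp_force: 30.0
```

Call:
servo_tool([
  [[1,0,0,0,0,0,-0.2],[1,0,0,0,0,0,-0.2],[1,0,0,0,0,0,-0.2],[1,0,0,0,0,0,0]],
])

```text
t: 8.05
ee_pos: [448.6, -10.3, 155.4]
orientation: [1.902, 2.499, 0.001]
ft_force: [1.9, 0.1, 6.4]
width: 13.8
grasp_force: 30.0
```

Call:
servo_tool([
  [[1,0,0,0,0,0,-0.2],[1,0,0,0,0,0,-0.2],[1,0,0,0,0,0,-0.2],[1,0,0,0,0,0,0]],
])

```text
t: 8.38
ee_pos: [448.6, -10.2, 155.4]
orientation: [1.967, 2.448, 0.001]
ft_force: [1.7, -0.2, 6.3]
width: 13.8
grasp_force: 30.0
```

Call:
servo_tool([
  [[1,0,0,0,0,0,-0.2],[1,0,0,0,0,0,-0.2],[1,0,0,0,0,0,-0.2],[1,0,0,0,0,0,0]],
])

```text
t: 8.72
ee_pos: [448.6, -10.2, 155.0]
orientation: [2.031, 2.395, 0.001]
ft_force: [5.0, 0.6, 0.0]
width: 13.8
grasp_force: 30.0
```

The vertical force dropped to zero at turn ≈1.18, so the lug is over the catch. I'll push down gently and watch the force.

Call:
servo_tool([
  [[1,0,0,-0.02,0,0,0],[1,0,0,-0.02,0,0,0],[1,0,0,0,0,0,0]],
])

```text
t: 8.97
ee_pos: [448.6, -10.2, 153.3]
orientation: [2.03, 2.396, 0.001]
ft_force: [6.4, 0.7, -2.2]
width: 13.7
grasp_force: 30.0
```

Call:
servo_tool([
  [[1,0.01,0,-0.03,0,0,0],[1,0,0,-0.03,0,0,0],[1,0,0,-0.02,0,0,0],[1,0,0,0,0,0,0]],
])

```text
t: 9.3
ee_pos: [448.7, -10.2, 149.9]
orientation: [2.03, 2.397, 0.001]
ft_force: [6.1, -0.2, -2.0]
width: 13.9
grasp_force: 30.0
```

Call:
servo_tool([
  [[1,0,0,-0.02,0,0,0],[1,0,0,-0.01,0,0,0],[1,0,0,-0.01,0,0,0],[1,0,0,0,0,0,0]],
])

```text
t: 9.63
ee_pos: [448.7, -10.2, 149.0]
orientation: [2.03, 2.397, 0.001]
ft_force: [2.9, 1.0, 9.8]
width: 13.9
grasp_force: 30.0
```

Call:
servo_tool([
  [[-0.4,0,0,0.02,0,0,0],[-0.4,0,0,0,0,0,0],[-0.4,0,0,0,0,0,0],[-0.4,0,0,0,0,0,0],[-0.4,0,0,0,0,0,0]],
])

```text
t: 10.05
ee_pos: [447.6, -10.2, 148.9]
orientation: [-2.03, -2.396, 0.002]
ft_force: [-0.2, -0.5, -0.0]
width: 43.8
grasp_force: 0.0
```

Call:
servo_tool([
  [[-0.4,0,0,0,0,0,0],[-0.4,0,0,0.1,0,0,0],[-0.4,0,0,0.5,0,0,0],[-0.4,0,0,0.8,0,0,0],[-0.4,0,0,0.8,0,0,0]],
])

```text
t: 10.47
ee_pos: [447.5, -10.1, 237.8]
orientation: [-2.029, -2.395, 0.003]
ft_force: [-0.0, -0.4, -0.3]
width: 61.0
grasp_force: 0.0
```

Call:
servo_tool([
  [[-0.4,0,0,0.8,0,0,0],[-0.4,0,0,0.8,0,0,0],[-0.4,0,0,0.5,0,0,0],[-0.4,0,0,0,0,0,0],[-0.4,0,0,0,0,0,0]],
])

```text
t: 10.88
ee_pos: [448.6, -10.2, 322.3]
orientation: [2.029, 2.396, 0.003]
ft_force: [-0.8, -0.1, -0.4]
width: 61.4
grasp_force: 0.0
```

Run:
```python
from h import *
save('scene','s4.png',(200,140,360,280),4)
```

```text
(no output)
```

View pics/s4.png

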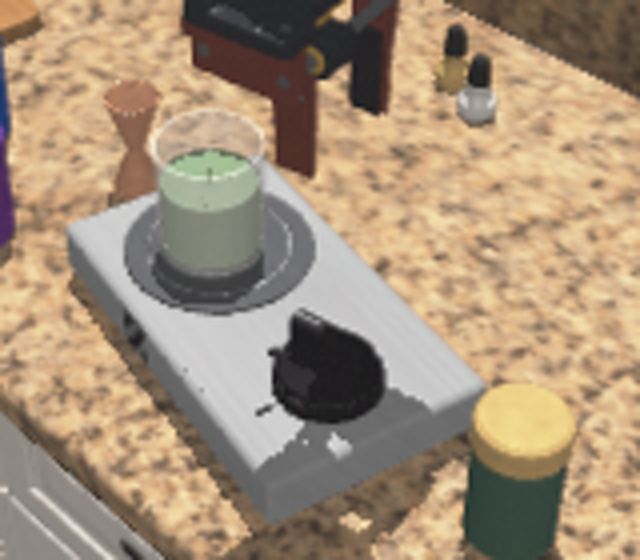

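The knob is down with its pointer near the dot. The candle, jigger and tin haven't moved, and the gripper is clear.

```bash
python3 -c "
from workcell import close_job
print(close_job())"
```

```text
the job is handed in; nothing more can be done
None
```

The knob was pulled up, turned clockwise to the catch by the dot (about 1.18 rad) and pushed fully down; I let go of it and handed in the job, which returned no verdict.

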